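# Load the countertop oven and shut its drop-down door

## Task

Pull the oven's drop-down door fully open, put the baking pan flat on the oven floor, handle towards the door, far enough in for the door to close, and let go of it. Then push the door back up until it is fully shut, leaving the mug, bottle and jar standing where they are.

Things in the scene. Friction and masses are not known exactly. Their poses are not given: they have to be found in the camera images.
- oven: White countertop oven, fixed, 250 deep (x) x 360 wide (y) x 280 mm high. Origin: centre of its underside, on the table. x points level from front to back, z up; the front faces -x. Opening at x = -125 mm, 320 wide, from 113 (floor) to 266 mm high (roof's front strip). Back wall's inner face: x = +110 mm. The roof is see-through. The three knobs below the door have no part in the job.
- hinge (a point): Middle of the door's hinge line, which runs along the oven's y: at the outer lower edge of the door, 140 mm ahead of the oven's origin (x = -140 mm) and 100 mm above the table. Axes as the oven's.
- oven_door (a joint): Bottom-hinged door, rad: 0 shut (upright), 1.55 fully down (level); starts shut or up to 0.12 ajar. Panel 320 wide x 165 high x 15 mm thick. Shut, its outer face is over the hinge line, its inner face 15 mm behind. Down, its under (outer) face is 100, its inner face 115 mm above the table. Stiff hinge (0.5 N m friction): it stays where left; 1 to 7 N at the top edge moves it.
- door_handle (a point): Middle of the handle bar: round steel, 12 mm thick, 200 mm long along y, 140 mm up the door from the hinge line (25 mm below its top edge), centre 42 mm out from the outer face: 36 mm free between bar and door. A post at each end only. Shut, it is 240 mm above the table, 40 mm below the oven's top. With the door down it hangs under the door.
- floor (a point): Centre of the oven's flat floor on which the pan is to stand, on its surface, 113 mm above the table (2 mm lower than the lowered door's inner face) and 7.5 mm ahead of the oven's origin (x = -7.5 mm). Axes as the oven's. The floor is 235 mm deep (x) and 320 mm wide (y).
- pan_center (a point): Dark steel open baking pan, 120 long (x) x 140 wide (y) x 38 mm high, walls 4 mm, about 0.2 to 0.33 kg, loose on the table. This point is the middle of the pan's box, half-way up (19 mm above its underside). x points from the handle to the pan's far side, z up. With the handle it is 165 mm long.
- pan_grip (a point): Centre of the pan's handle: a straight stub 45 long (x) x 24 wide (y) x 18 mm high, sticking out of the middle of the pan's -x side; this point is 82.5 mm from the pan's middle and 28 mm above its underside. Axes as the pan's.
- mug: White mug, 76 mm wide, 90 mm high; bystander. Origin: centre of its underside.
- bottle: Amber bottle with white cap, 56 mm wide, 170 mm high; bystander. Origin: centre of its underside.
- jar: White jar, 72 mm wide, 65 mm high; bystander. Origin: centre of its underside.
Not all that is in view belongs to the job. Of the things shaped like the part that bears pan_center, the dark steel one is meant.

How it is judged:
By the outcome, as a careful person would: the job done as asked, in the order asked, and still so for the second after the job is handed in, with the robot touching nothing.
It also fails if it takes over 72 s, if anything falls off the work surface, if the arm or the gripper's body presses on something with over 40 N, if the wrist force passes 120 N, or if a joint passes its speed limit or range.

## Robot

A 6-joint arm with a two-finger parallel gripper is mounted at the origin on the work surface. World frame = base frame: x ahead of the robot, y to its left, z up, the work surface at z = 0. Lengths are in m, angles in rad, forces in N, time in s.
With the tool pointing down it reaches from about 0.35 to 0.85 m from the base axis. Payload 8.1 kg.
Tool frame: the origin (TCP) lies midway between the tips of the shut fingers; the grasp point (between the pads) lies 19 mm behind it (robot.tcp_to_grasp is the distance from the TCP to the grasp point, in m); x points along the fingers, y is the direction in which the jaws open and shut, and the axes are right-handed (so a half turn about x gives the same grasp; the last joint's range is limited). The gripper opens to 93 mm and grips with 3 to 60 N. Pads are 15 mm wide; open, the fingers measure 128 mm over their backs; the gripper's body (75 mm by 188 mm) begins 65 mm behind the grasp point.
Start: joints at [1.227, 0.13, 1.488, -0, 1.523, -0.085], TCP at [0.154, 0.58, 0.219] pointing down, gripper open.
Joint ranges: [-2.96, 2.96], [-0.89, 2.26], [0.02, 2.5], [-1.34, 4.48], [0, 2.73], [-2.66, 2.66]. Speed limits (rad/s): [2.39, 2.39, 2.79, 3.14, 3.14, 3.14].

## Interface

Orientations are given as a rotation vector (axis times angle).
In Python, from plant import robot gives the robot as it stands.
- The arm moves only by the tool play_rows, never from a script. Its argument "plan" is a list of rows, each an object with "slide": the shift along the world's x, y, z as a fraction of full scale, a list of three; "roll": the turn about the world's z as a fraction of full scale; "fingers": the gripper command: -1 is shut, 1 is fully open, values between are in proportion. A call has 1 to 20 rows; each row shifts and turns the commanded pose from where the row before left it; what a row does not reach is not made up. Full scale, the value 1, is 30 mm for a shift and 8 degrees for a turn. A row lasts 1/8 s, in which the tool goes at most 62.5 mm and 10.7 degrees, less where a joint would pass 70% of its speed; a pose out of reach is approached as far as the arm can. A call with a number of a shift or a turn outside -1 to 1 is refused whole. A call with a gripper value outside its range is refused whole. The fingers move at their own pace and stop on an object; "squeeze" is the grip in N (left out, the last holds). Time passes only in rows, so rows that do not move let the fingers close. It gives the time, the measured TCP pose, the force and the opening at its end, in the units of the state.
- robot.read_state(): the state, without advancing time (a new reading comes with each control period).
- robot.read_camera(name): name is "scene" or "top"; returns the picture (420x560x3 uint8, red, green, blue); there is no depth.
- robot.get_calibration(name): a dict with "fx", "fy", "cx", "cy" (pixels), "distortion" ([k1, k2, p1, p2, k3] as OpenCV has them; the pictures are not rectified), "R" (3x3) and "t" (3): a world point X has camera coordinates R X + t. Camera axes: x right, y down, z forward; pixel columns grow to the right and rows downward; lengths in m; the calibration is good to about 2 mm. A picture is of the moment at which its call begins. get_calibration takes no time and is no camera call.
- robot.close_job(): hands the job in, once; it reports no verdict.
Trained networks look in the newest picture that a camera, given by its name, has taken for a name from the list of things; names that differ only in an ending like _2 or _b are one class to them, and where a whole thing is asked for, a point or a joint stands for the part that bears it (a point fixed in the world has none). Each returns a list of dicts, best first, with "p" (0 to 1); they miss things now and then, are a little off and sometimes report something else, mostly with a low value. They report only what shows in the picture. A call takes as long as a camera call. They do not tell look-alikes from the thing itself.
- robot.boxes_of(camera, target): "extent" ([centre column, centre row, width, height] in pixels, round what is visible of it).
- robot.regions_of(camera, target): "region" (420x560 bool, what is visible of it) and "extent" ([centre column, centre row, width, height] in pixels, round what is visible of it).
- robot.mark_of(camera, target): "point" ([column, row] in pixels: a listed point, or the origin of a listed thing).
The state is a dict: "t": time; "q": joint angles; "dq": joint speeds; "joint_torque": joint torques, N m; "tool_pos": TCP position; "orientation": TCP orientation; "force": force on the tool from outside, world axes, zero at the start; "wrist_torque": the same for the moment, N m; "opening": finger opening in m.
Only numpy, scipy, OpenCV 4.12 (cv2) and the standard library are available. Lean on these libraries where they do the work, as an engineer would, in place of code of your own. Each camera call takes 0.05 s, during which the arm holds its last target.

## Working session

There is one attempt and no reset: what is moved stays moved. The work goes in short steps, Python scripts to look and compute and a tool call to move; the robot and the scene stay as the last step left them, time stands still between calls to the robot, and variables do not carry over. Pictures are saved under pics/ and viewed, and the job is handed in when it is done.

Besides the shell and the picture viewer there is one more tool, called after ">>>" as name(argument=value, ...), one argument or row to a line, values as JSON. play_rows: Moves the arm, as the interface text tells. Its arguments: {"type":"object","properties":{"plan":{"type":"array","items":{"type":"object","properties":{"slide":{"type":"array","items":{"type":"number","minimum":-1,"maximum":1}},"roll":{"type":"number","minimum":-1,"maximum":1},"fingers":{"type":"number"}}}},"squeeze":{"type":"number"}},"required":["plan"]}

```bash
ls -la; mkdir -p pics; python3 - <<'E'
from plant import robot
import cv2
print(robot.read_state())
for n in ("scene","top"):
    im=robot.read_camera(n); cv2.imwrite(f"pics/{n}0.png",im[:,:,::-1]); print(n,robot.get_calibration(n))
    for t in ["oven","hinge","door_handle","floor","pan_center","pan_grip","mug","bottle","jar"]:
        try: print(t,[(round(d['p'],2),[round(float(x)) for x in d['point']]) for d in robot.mark_of(n,t)][:4])
        except Exception as e: print(t,e)
E
```

```text
total 12
drwxr-xr-x  3 agent agent 4096 Dec  7 15:08 .
drwxr-xr-x 23 root  root  4096 Dec  7 15:08 ..
drwxr-xr-x  2 agent agent 4096 Dec  7 15:08 pics
{'t': 0.0, 'q': array([ 1.22660384e+00,  1.31148509e-01,  1.48929757e+00,  1.59087247e-05,
        1.52300217e+00, -8.54172251e-02]), 'dq': array([-0.00096334,  0.00097745, -0.00147063,  0.00050451,  0.00130244,
        0.00183868]), 'joint_torque': array([-2.18042594e-03, -5.59831131e+01, -4.91763425e+01,  7.67257274e-02,
        3.50305438e-02, -1.79870635e-04]), 'tool_pos': array([0.15332418, 0.579479  , 0.21758497]), 'orientation': array([ 0.20172662,  1.56164473, -0.20457575]), 'force': array([-0.57461699, -0.26245682,  0.07240782]), 'wrist_torque': array([-0.00879963,  0.02199234, -0.01333107]), 'opening': 0.09296097034488209}
scene {'fx': 474.9357517527775, 'fy': 474.9357517527775, 'cx': 272.20002729627583, 'cy': 210.59136221082682, 'distortion': array([0.04852052, 0.        , 0.        , 0.        , 0.        ]), 'R': array([[ 0.91848528,  0.39543857,  0.00362151],
       [ 0.37810662, -0.87547199, -0.30097206],
       [-0.1158
[... 386 characters left out ...]
72430576, 'fy': 490.74658372430576, 'cx': 285.89836703808095, 'cy': 217.51577167739688, 'distortion': array([-0.1563011,  0.       ,  0.       ,  0.       ,  0.       ]), 'R': array([[-0.00896269, -0.99974697, -0.02063159],
       [-0.98110126,  0.01277993, -0.19307249],
       [ 0.1932873 ,  0.01851123, -0.98096756]]), 't': array([0.0399961 , 0.58977118, 1.42397779])}
oven [(0.74, [184, 237])]
hinge [(0.9, [316, 206])]
door_handle [(0.95, [317, 214])]
floor [(0.67, [436, 283])]
pan_center [(0.95, [121, 277]), (0.93, [223, 278]), (0.9, [184, 212])]
pan_grip [(0.93, [150, 287]), (0.9, [186, 238]), (0.76, [249, 268])]
mug [(0.87, [446, 221])]
bottle [(0.56, [238, 177])]
jar [(0.9, [437, 286])]
```

View pics/scene0.png

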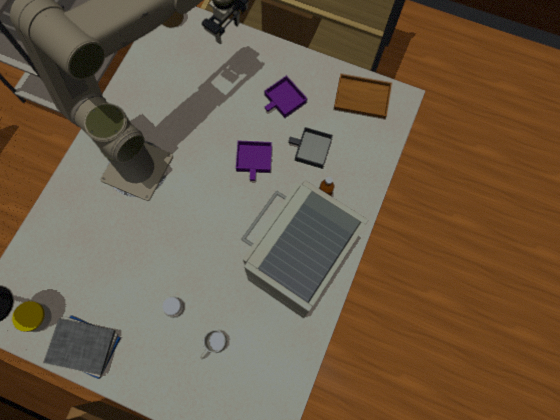

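View pics/top0.png

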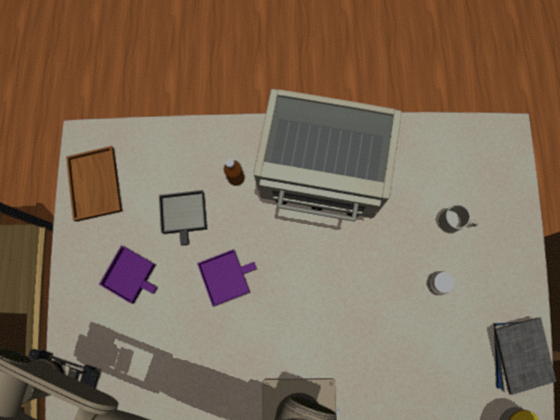

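```bash
python3 - <<'E'
import cv2
a=cv2.imread("pics/top0.png")[80:260,140:420]; cv2.imwrite("pics/topz.png",cv2.resize(a,None,fx=2.8,fy=2.8,interpolation=cv2.INTER_CUBIC))
a=cv2.imread("pics/scene0.png")[120:320,220:380]; cv2.imwrite("pics/scenez.png",cv2.resize(a,None,fx=3,fy=3,interpolation=cv2.INTER_CUBIC))
E
```

```text
(no output)
```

View pics/topz.png

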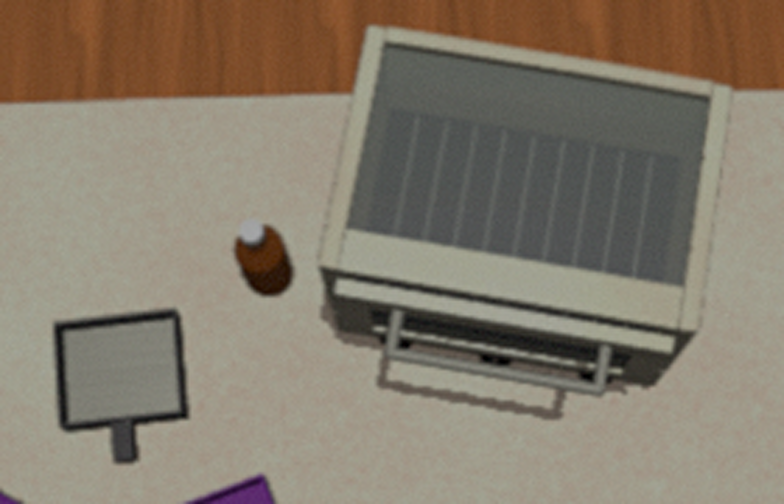

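View pics/scenez.png

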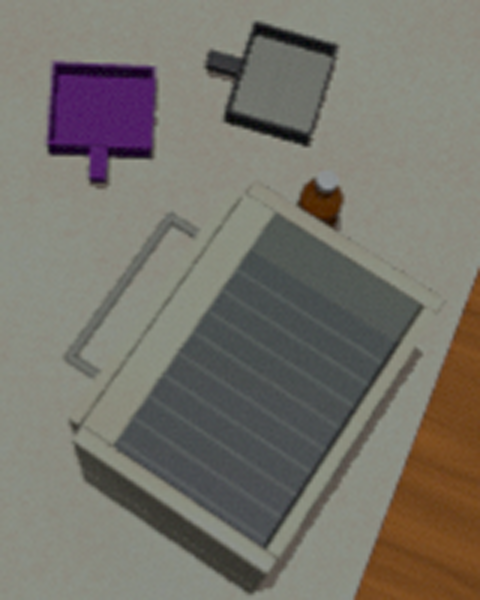

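```bash
cat > h.py <<'E'
import numpy as np,cv2
from plant import robot
from scipy.optimize import least_squares
C={n:robot.get_calibration(n) for n in("scene","top")}
def proj(n,P):
    c=C[n];K=np.array([[c['fx'],0,c['cx']],[0,c['fy'],c['cy']],[0,0,1]])
    return cv2.projectPoints(np.array(P,float).reshape(-1,1,3),cv2.Rodrigues(c['R'])[0],c['t'],K,c['distortion'])[0].reshape(-1,2)
def ray(n,uv,z):
    c=C[n];K=np.array([[c['fx'],0,c['cx']],[0,c['fy'],c['cy']],[0,0,1]])
    d=cv2.undistortPoints(np.array(uv,float).reshape(1,1,2),K,c['distortion']).ravel()
    o=-c['R'].T@c['t'];v=c['R'].T@np.array([d[0],d[1],1]);return o+v*(z-o[2])/v[2]
def place(p,L):
    L=np.array(L,float);c,s=np.cos(p[2]),np.sin(p[2])
    return np.c_[p[0]+c*L[:,0]-s*L[:,1],p[1]+s*L[:,0]+c*L[:,1],L[:,2]]
def fit(obs,L,p0):
    f=lambda p:np.concatenate([(proj(n,place(p,L[n]))-np.array(o)).ravel() for n,o in obs.items()])
    r=least_squares(f,p0,loss='soft_l1',f_scale=1.5);return r.x,r.fun.reshape(-1,2)
E
python3 - <<'E'
from h import *
np.set_printoptions(precision=3,suppress=True)
t=lambda a:[(x/2.8+140,y/2.8+80) for x,y in a]
s=lambda a:[(x/3+220,y/3+120) for x,y in a]
Lo=[(-.125,.18,.28),(-.125,-.18,.28),(.125,-.18,.28),(.125,.18,.28)]
ot=t([(322,267),(695,330),(730,88),(370,27)]);os=s([(252,184),(78,428),(270,572),(443,300)])
for o in({'top':ot,'scene':os},{'top':ot},{'scene':os}):
    p,r=fit(o,{'top':Lo,'scene':Lo},[.75,-.05,0]);print('oven',p);print(r.tolist() if len(o)==2 else '')
Lp=[(.06,.07,.038),(.06,-.07,.038),(-.06,-.07,.038),(-.06,.07,.038)]
Lt=Lp+[(-.105,0,.033)];
pt=t([(55,325),(178,312),(187,416),(64,430),(124,462)]);ps=s([(258,22),(337,45),(310,143),(228,120),(207,61)])
# scene order: find by fit on top then match
p,r=fit({'top':pt},{'top':Lt},[.7,.3,0]);print('pan top',p,r.tolist());print(proj('scene',place(p,Lt)),ps)
for n,z in(("top",.17),("scene",.17)):
    uv={'top':(252/2.8+140,231/2.8+80),'scene':(327/3+220,182/3+120)}[n];print('bottle cap',ray(n,uv,z))
for n in("top","scene"):
  for o in("mug","bottle","jar"):
    robot.read_camera(n);print(n,o,[(round(d['p'],2),ray(n,d['point'],0)[:2]) for d in robot.mark_of(n,o)][:2])
E
```

```text
oven [ 0.749 -0.086 -0.19 ]
[[-1.8498607454308456, -0.26491662895367085], [1.5604413683092844, 0.8176139147713002], [1.0057566905713315, -1.1327287737152858], [-1.1041390315255626, -1.0723802861955392], [0.543340550107132, -2.248084755794139], [-2.7585488589559475, 3.3339535368634756], [-0.9781936384097207, 0.1810373852425755], [0.5588006278870239, -1.1080761127481935]]
oven [ 0.748 -0.087 -0.19 ]

oven [ 0.751 -0.086 -0.189]

pan top [0.615 0.354 0.096] [[0.17257529699114116, -0.16741158200909467], [0.09333870686057821, -0.4590920876400162], [-0.3482751023078663, 0.08275308144021665], [-0.9820740464386688, -0.13332402309359281], [1.1013553466410713, 0.6914893027178834]]
[[331.635 134.805]
 [322.075 165.285]
 [293.162 156.769]
 [303.238 126.634]
 [287.549 138.996]] [(306.0, 127.33333333333333), (332.3333333333333, 135.0), (323.3333333333333, 167.66666666666666), (296.0, 160.0), (289.0, 140.33333333333334)]
bottle cap [0.731 0.19  0.17 ]
bottle cap [0.735 0.186 0.17 ]
top mug [(0.97, array([ 0.574, -0.487]))]
top bottle [(0.82, array([0.741, 0.189])), (0.59, array([ 0.641, -0.062]))]
top jar [(0.82, array([ 0.381, -0.433]))]
scene mug [(0.57, array([ 0.578, -0.491]))]
scene bottle [(0.65, array([0.733, 0.192]))]
scene jar [(0.57, array([ 0.373, -0.428]))]
```

```bash
python3 - <<'E'
from h import *
np.set_printoptions(precision=4,suppress=True)
p=np.array([.749,-.086,-.19]);c,s=np.cos(p[2]),np.sin(p[2]);R=np.array([[c,-s],[s,c]])
# triangulate bar mid
f=lambda X:np.concatenate([proj('top',X)[0]-(317.1,212.1),proj('scene',X)[0]-(260,215.7)])
X=least_squares(f,[.57,-.05,.24]);print(X.x,X.fun,'local',R.T@(X.x[:2]-p[:2]))
for th in(0,.06,.12):
    L=[(-.14-.14*np.sin(th)-.042*np.cos(th),y,.1+.14*np.cos(th)-.042*np.sin(th)) for y in(.1,0,-.1)];print(th,proj('top',place(p,L)).tolist(),proj('scene',place(p,L)).tolist())
print("obs top",[(390/2.8+140,352/2.8+80),(602/2.8+140,388/2.8+80)],'scene',[(170/3+220,214/3+120),(70/3+220,357/3+120)])
from scipy.spatial.transform import Rotation as Ro
st=robot.read_state();print(Ro.from_rotvec(st['orientation']).as_matrix())
t=lambda a:[(x/2.8+140,y/2.8+80) for x,y in a]
s_=lambda a:[(x/3+220,y/3+120) for x,y in a]
Lp=[(.06,.07,.038),(.06,-.07,.038),(-.06,-.07,.038),(-.06,.07,.038),(-.105,0,.033)]
pt=t([(55,325),(178,312),(187,416),(64,430),(124,462)]);ps=s_([(337,45),(310,143),(228,120),(258,22),(207,61)])
for o in({'top':pt,'scene':ps},{'top':pt},{'scene':ps}): print(fit(o,{'top':Lp,'scene':Lp},[.615,.354,.1])[0])
E
```

```text
[ 0.5682 -0.0529  0.2373] [ 0.0585  0.0523  0.0912 -0.0427] local [-0.1838 -0.0016]
0 [[279.5743983658954, 204.71576027518168], [316.71445405157874, 211.1960438011389], [354.0025925881536, 217.7240742865443]] [[277.24009132325625, 192.3885331657815], [260.76998751046557, 215.32693868838484], [243.77043584907207, 238.9987019828371]]
0.06 [[279.0379445819661, 207.95058706664832], [316.14421164413625, 214.43728536623362], [353.3994020629447, 220.96565897529686]] [[275.23339452206153, 191.38251498178613], [258.7731067048866, 214.24835496110558], [241.7841923145884, 237.84317271684213]]
0.12 [[278.521518304246, 211.15261346709528], [315.5788345938856, 217.64291446141763], [352.78577304158694, 224.1688771035407]] [[273.2789362053, 190.4577304093946], [256.8336495106042, 213.24644725343813], [239.86087481537405, 236.75948610100866]]
obs top [(279.28571428571433, 205.71428571428572), (355.0, 218.57142857142858)] scene [(276.6666666666667, 191.33333333333331), (243.33333333333334, 239.0)]
[[-0.      0.2559  0.9667]
 [ 0.      0.9667 -0.2559]
 [-1.      0.     -0.    ]]
[0.6184 0.353  0.1031]
[0.6154 0.3537 0.0963]
[0.6244 0.3506 0.1081]
```

>>> play_rows(
  plan=[
    {"slide": [0.6, -0.9, 0.5], "roll": 0.5, "fingers": -1},
    {"slide": [0.67, -0.96, 0.5], "fingers": -1},
    {"slide": [0.67, -0.96, 0.5], "fingers": -1},
    {"slide": [0.67, -0.96, 0.5], "fingers": -1},
    {"slide": [0.67, -0.96, 0.5], "fingers": -1},
    {"slide": [0.67, -0.96, 0.5], "fingers": -1},
    {"slide": [0.67, -0.96, 0.5], "fingers": -1},
    {"slide": [0.67, -0.96, 0], "fingers": -1},
    {"slide": [0.67, -0.96, 0], "fingers": -1},
    {"slide": [0.67, -0.96, 0], "fingers": -1},
    {"slide": [0.67, -0.96, 0], "fingers": -1},
    {"slide": [0.67, -0.96, 0], "fingers": -1},
    {"slide": [0.67, -0.96, 0], "fingers": -1},
    {"slide": [0.67, -0.96, 0], "fingers": -1},
    {"slide": [0.67, -0.96, 0], "fingers": -1},
    {"slide": [0.67, -0.96, 0], "fingers": -1},
    {"slide": [0.67, -0.96, 0], "fingers": -1},
    {"slide": [0.67, -0.96, 0], "fingers": -1},
    {"slide": [0.67, -0.96, 0], "fingers": -1},
    {"slide": [0.67, -0.96, 0], "fingers": -1},
  ],
)

```text
$.plan[1]: bad value
```

>>> play_rows(
  plan=[
    {"slide": [0.6, -0.9, 0.5], "roll": 0.5, "fingers": -1},
    {"slide": [0.67, -0.96, 0.5], "roll": 0, "fingers": -1},
    {"slide": [0.67, -0.96, 0.5], "roll": 0, "fingers": -1},
    {"slide": [0.67, -0.96, 0.5], "roll": 0, "fingers": -1},
    {"slide": [0.67, -0.96, 0.5], "roll": 0, "fingers": -1},
    {"slide": [0.67, -0.96, 0.5], "roll": 0, "fingers": -1},
    {"slide": [0.67, -0.96, 0.5], "roll": 0, "fingers": -1},
    {"slide": [0.67, -0.96, 0], "roll": 0, "fingers": -1},
    {"slide": [0.67, -0.96, 0], "roll": 0, "fingers": -1},
    {"slide": [0.67, -0.96, 0], "roll": 0, "fingers": -1},
    {"slide": [0.67, -0.96, 0], "roll": 0, "fingers": -1},
    {"slide": [0.67, -0.96, 0], "roll": 0, "fingers": -1},
    {"slide": [0.67, -0.96, 0], "roll": 0, "fingers": -1},
    {"slide": [0.67, -0.96, 0], "roll": 0, "fingers": -1},
    {"slide": [0.67, -0.96, 0], "roll": 0, "fingers": -1},
    {"slide": [0.67, -0.96, 0], "roll": 0, "fingers": -1},
    {"slide": [0.67, -0.96, 0], "roll": 0, "fingers": -1},
    {"slide": [0.67, -0.96, 0], "roll": 0, "fingers": -1},
    {"slide": [0.67, -0.96, 0], "roll": 0, "fingers": -1},
    {"slide": [0.67, -0.96, 0], "roll": 0, "fingers": -1},
  ],
)

```text
t: 4.1
tool_pos: [0.554, 0.0048, 0.3237]
orientation: [0.148, 1.565, -0.148]
force: [1.3, 0.4, 0.4]
opening: 0.0006
```

>>> play_rows(
  plan=[
    {"slide": [0.44, -0.67, 0], "roll": 0, "fingers": -1},
    {"slide": [0.44, -0.67, 0], "roll": 0, "fingers": -1},
    {"slide": [0.44, -0.67, -0.4], "roll": 0, "fingers": -1},
    {"slide": [0, 0, -0.4], "roll": 0, "fingers": -1},
    {"slide": [0, 0, 0], "roll": 0, "fingers": -1},
  ],
)

```text
t: 4.72
tool_pos: [0.5921, -0.0538, 0.298]
orientation: [0.149, 1.569, -0.148]
force: [-0.2, -0.8, -0.1]
opening: 0.0007
```

```bash
cat > look.py <<'E'
import sys
from h import *
from scipy.spatial.transform import Rotation as Ro
np.set_printoptions(precision=4,suppress=True)
k=sys.argv[1]
st=robot.read_state();c,s=np.cos(.19),-np.sin(.19)
d=st['tool_pos'][:2]-[.749,-.086]
M=Ro.from_rotvec(st['orientation']).as_matrix()
print(st['t'],st['tool_pos'],'local',c*d[0]+s*d[1],-s*d[0]+c*d[1],'jaw deg',np.degrees(np.arctan2(M[1,1],M[0,1])),'F',st['force'],'op',st['opening'])
a=robot.read_camera('top')[:,:,::-1];b=robot.read_camera('scene')[:,:,::-1]
x0,y0,w=(int(sys.argv[2]),int(sys.argv[3]),int(sys.argv[4])) if len(sys.argv)>2 else (140,60,280)
x1,y1=(int(sys.argv[5]),int(sys.argv[6])) if len(sys.argv)>5 else (200,80)
r=lambda i:cv2.resize(i,(400,400),interpolation=cv2.INTER_CUBIC)
cv2.imwrite(f'pics/{k}.png',np.hstack([r(a[y0:y0+w,x0:x0+w]),r(b[y1:y1+200,x1:x1+200])]))
E
python3 look.py l1
```

```text
4.725 [ 0.5921 -0.0538  0.298 ] local -0.16017729857210208 0.002013123218497885 jaw deg 79.1795398170703 F [-0.1776 -0.8114 -0.1458] op 0.0006847715464695818
```

View pics/l1.png

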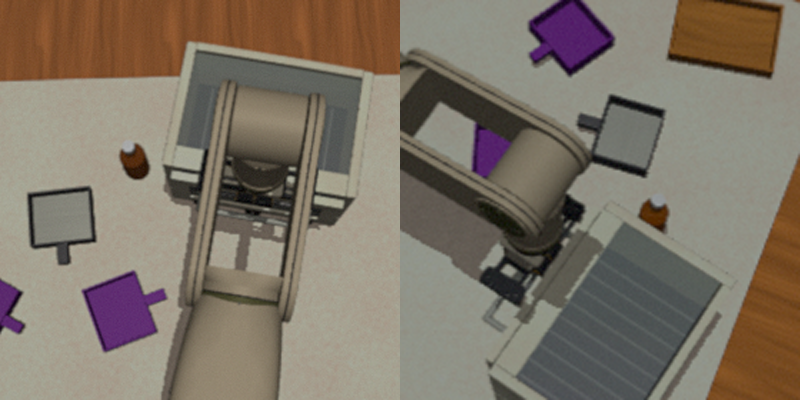

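>>> play_rows(
  plan=[
    {"slide": [0.05, 0, -0.7], "roll": 0, "fingers": -1},
    {"slide": [0, 0, -0.7], "roll": 0, "fingers": -1},
    {"slide": [0, 0, -0.6], "roll": 0, "fingers": -1},
    {"slide": [0, 0, -0.5], "roll": 0, "fingers": -1},
    {"slide": [0, 0, 0], "roll": 0, "fingers": -1},
  ],
)

```text
t: 5.45
tool_pos: [0.5936, -0.0543, 0.2228]
orientation: [0.149, 1.569, -0.148]
force: [-0.2, -0.6, -0.5]
opening: 0.0004
```

>>> play_rows(
  plan=[
    {"slide": [-0.39, 0.075, 0], "roll": 0, "fingers": -1},
    {"slide": [-0.39, 0.075, -0.12], "roll": 0, "fingers": -1},
    {"slide": [-0.39, 0.075, -0.16], "roll": 0, "fingers": -1},
    {"slide": [-0.39, 0.075, -0.2], "roll": 0, "fingers": -1},
    {"slide": [-0.39, 0.075, -0.24], "roll": 0, "fingers": -1},
    {"slide": [-0.39, 0.075, -0.28], "roll": 0, "fingers": -1},
    {"slide": [0, 0, 0], "roll": 0, "fingers": -1},
  ],
)

```text
t: 6.32
tool_pos: [0.524, -0.0409, 0.1951]
orientation: [0.148, 1.564, -0.148]
force: [-0.3, 0.6, -0.5]
opening: 0.0002
```

```bash
python3 look.py l2
```

```text
6.325 [ 0.524  -0.0409  0.1951] local -0.22950591116947577 0.0017953383560161199 jaw deg 79.17343203695002 F [-0.2566  0.5581 -0.4627] op 0.00021536874029146963
```

View pics/l2.png

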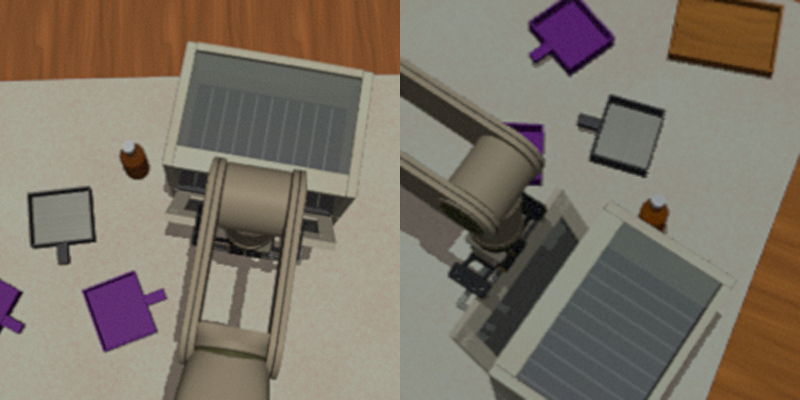

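>>> play_rows(
  plan=[
    {"slide": [0, 0, 0.9], "roll": 0, "fingers": -1},
    {"slide": [0, 0, 0.9], "roll": 0, "fingers": -1},
    {"slide": [0, 0, 0.9], "roll": 0, "fingers": -1},
    {"slide": [0, 0, 0.1], "roll": 0, "fingers": -1},
    {"slide": [0.98, -0.19, 0], "roll": 0, "fingers": -1},
    {"slide": [0.98, -0.19, 0], "roll": 0, "fingers": -1},
    {"slide": [0, 0, 0], "roll": 0, "fingers": -1},
    {"slide": [0, 0, -0.8], "roll": 0, "fingers": -1},
    {"slide": [0, 0, -0.8], "roll": 0, "fingers": -1},
    {"slide": [0, 0, 0], "roll": 0, "fingers": -1},
  ],
)

```text
t: 7.68
tool_pos: [0.5809, -0.0519, 0.2278]
orientation: [0.149, 1.571, -0.148]
force: [0.4, 0.3, -0.2]
opening: 0.0006
```

```bash
python3 look.py l3
```

```text
7.675 [ 0.5809 -0.0519  0.2278] local -0.1715221338674662 0.0017016078203576437 jaw deg 79.17493079631666 F [ 0.3679  0.2981 -0.2266] op 0.0006135107711370212
```

View pics/l3.png

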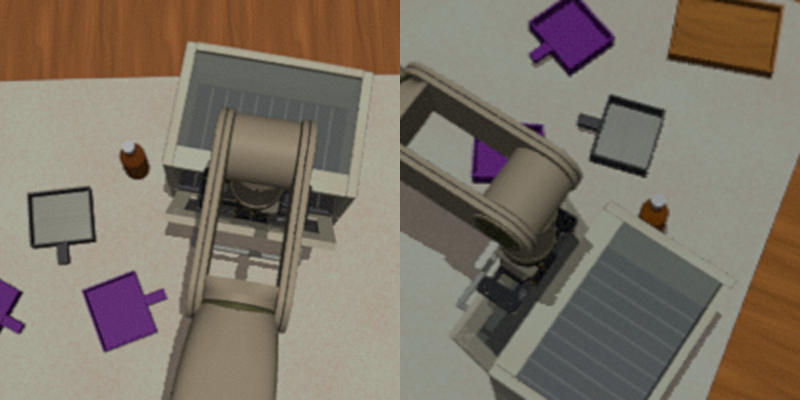

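>>> play_rows(
  plan=[
    {"slide": [-0.46, 0.09, 0], "roll": 0, "fingers": -1},
    {"slide": [-0.41, 0.08, -0.22], "roll": 0, "fingers": -1},
    {"slide": [-0.41, 0.08, -0.22], "roll": 0, "fingers": -1},
    {"slide": [-0.34, 0.065, -0.3], "roll": 0, "fingers": -1},
    {"slide": [-0.34, 0.065, -0.3], "roll": 0, "fingers": -1},
    {"slide": [-0.29, 0.055, -0.37], "roll": 0, "fingers": -1},
    {"slide": [-0.29, 0.055, -0.37], "roll": 0, "fingers": -1},
    {"slide": [-0.21, 0.04, -0.42], "roll": 0, "fingers": -1},
    {"slide": [-0.21, 0.04, -0.42], "roll": 0, "fingers": -1},
    {"slide": [-0.15, 0.03, -0.45], "roll": 0, "fingers": -1},
    {"slide": [-0.15, 0.03, -0.45], "roll": 0, "fingers": -1},
    {"slide": [0, 0, 0], "roll": 0, "fingers": -1},
  ],
)

```text
t: 9.28
tool_pos: [0.4839, -0.0332, 0.1232]
orientation: [0.149, 1.569, -0.148]
force: [-0.3, 0.1, 0.1]
opening: 0.0004
```

```bash
python3 look.py l4
```

```text
9.275 [ 0.4839 -0.0332  0.1232] local -0.2703312031014848 0.001764076328095221 jaw deg 79.17253007940742 F [-0.3403  0.0965  0.1244] op 0.00038550204003927075
```

View pics/l4.png

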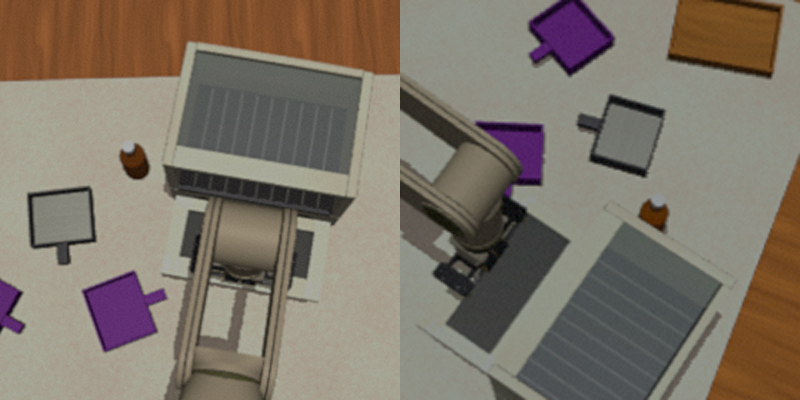

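>>> play_rows(
  plan=[
    {"slide": [0, 0, -0.15], "roll": 0, "fingers": -1},
    {"slide": [0, 0, -0.1], "roll": 0, "fingers": -1},
    {"slide": [0, 0, -0.05], "roll": 0, "fingers": -1},
    {"slide": [0, 0, 0], "roll": 0, "fingers": -1},
  ],
)

```text
t: 9.88
tool_pos: [0.4859, -0.0336, 0.1179]
orientation: [0.148, 1.565, -0.148]
force: [-7.2, 1.1, 15.0]
opening: 0.0005
```

>>> play_rows(
  plan=[
    {"slide": [0, 0, 0.9], "roll": 0, "fingers": -1},
    {"slide": [0, 0, 0.9], "roll": 0, "fingers": -1},
    {"slide": [0, 0.5, 0.9], "roll": 0, "fingers": 0.4},
    {"slide": [0.13, 0.96, 0], "roll": 0.16, "fingers": 0.4},
    {"slide": [0.13, 0.96, 0], "roll": 0.16, "fingers": 0.4},
    {"slide": [0.13, 0.96, 0], "roll": 0.16, "fingers": 0.4},
    {"slide": [0.13, 0.96, 0], "roll": 0.16, "fingers": 0.4},
    {"slide": [0.13, 0.96, 0], "roll": 0.16, "fingers": 0.4},
    {"slide": [0.13, 0.96, 0], "roll": 0.16, "fingers": 0.4},
    {"slide": [0.13, 0.96, -0.2], "roll": 0.16, "fingers": 0.4},
    {"slide": [0.13, 0.96, -0.4], "roll": 0.16, "fingers": 0.4},
    {"slide": [0.13, 0.96, -0.4], "roll": 0.16, "fingers": 0.4},
    {"slide": [0.13, 0.96, -0.4], "roll": 0.16, "fingers": 0.4},
    {"slide": [0.13, 0.96, -0.4], "roll": 0.16, "fingers": 0.4},
    {"slide": [0.13, 0.96, -0.4], "roll": 0.16, "fingers": 0.4},
    {"slide": [0.13, 0.6, -0.4], "roll": 0.16, "fingers": 0.4},
    {"slide": [0, 0, 0], "roll": 0, "fingers": 0.4},
  ],
)

```text
t: 12.0
tool_pos: [0.5351, 0.3457, 0.1173]
orientation: [-0.082, 1.572, 0.08]
force: [-0.1, -0.9, 0.1]
opening: 0.065
```

```bash
python3 look.py l5 80 120 200 220 60; python3 - <<'E'
from h import *
for n in("top","scene"):
    for k,z in(("pan_center",.019),("pan_grip",.028)):
        print(n,k,[(round(d['p'],2),ray(n,d['point'],z)[:2].round(3)) for d in robot.mark_of(n,k)])
E
```

```text
12.0 [0.5351 0.3457 0.1173] local -0.29157659452840057 0.38352226981161797 jaw deg 95.89449398069564 F [-0.121  -0.9187  0.1263] op 0.06502631252415816
top pan_center [(0.92, array([0.614, 0.355])), (0.92, array([0.413, 0.235])), (0.7, array([0.416, 0.538])), (0.37, array([0.733, 0.19 ]))]
top pan_grip [(0.86, array([0.395, 0.457])), (0.79, array([0.447, 0.156]))]
scene pan_center [(0.94, array([0.613, 0.346])), (0.93, array([0.417, 0.227])), (0.64, array([0.429, 0.525]))]
scene pan_grip [(0.78, array([0.538, 0.334])), (0.75, array([0.435, 0.138])), (0.59, array([0.392, 0.462]))]
```

View pics/l5.png

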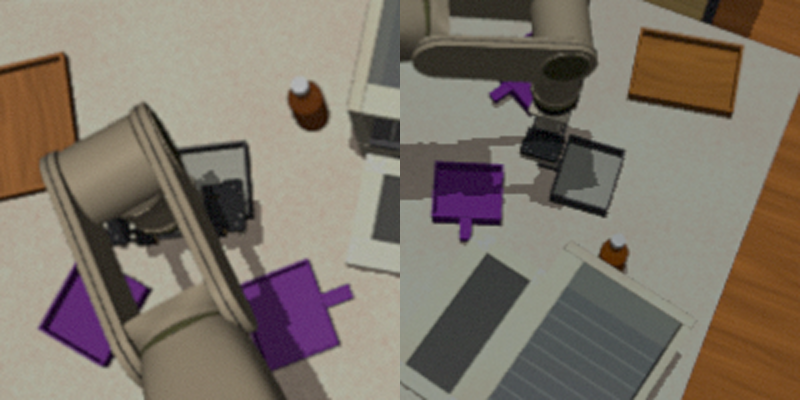

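>>> play_rows(
  plan=[
    {"slide": [0, 0, -0.9], "roll": 0, "fingers": 0.4},
    {"slide": [0, 0, -0.9], "roll": 0, "fingers": 0.4},
    {"slide": [0, 0, -0.8], "roll": 0, "fingers": 0.4},
    {"slide": [0, 0, -0.6], "roll": 0, "fingers": 0.4},
    {"slide": [0, 0, -0.3], "roll": 0, "fingers": 0.4},
    {"slide": [0, 0, 0], "roll": 0, "fingers": 0.4},
    {"slide": [0, 0, 0], "roll": 0, "fingers": -1},
    {"slide": [0, 0, 0], "roll": 0, "fingers": -1},
    {"slide": [0, 0, 0], "roll": 0, "fingers": -1},
    {"slide": [0, 0, 0], "roll": 0, "fingers": -1},
    {"slide": [0, 0, 0], "roll": 0, "fingers": -1},
  ],
  squeeze=55,
)

```text
t: 13.68
tool_pos: [0.5361, 0.3454, 0.0143]
orientation: [-0.079, 1.569, 0.08]
force: [-0.6, 0.9, 0.7]
opening: 0.0237
```

>>> play_rows(
  plan=[
    {"slide": [0, 0, 0.4], "roll": 0, "fingers": -1},
    {"slide": [0, 0, 0.8], "roll": 0, "fingers": -1},
    {"slide": [0, 0, 0.8], "roll": 0, "fingers": -1},
    {"slide": [0, 0, 0.8], "roll": 0, "fingers": -1},
    {"slide": [0, 0, 0.8], "roll": 0, "fingers": -1},
    {"slide": [0, 0, 0.8], "roll": 0, "fingers": -1},
    {"slide": [0, 0, 0.8], "roll": 0, "fingers": -1},
    {"slide": [0, 0, 0], "roll": 0, "fingers": -1},
  ],
)

```text
t: 14.68
tool_pos: [0.5373, 0.3457, 0.1729]
orientation: [-0.078, 1.565, 0.081]
force: [0.2, -0.4, -2.6]
opening: 0.0233
```

```bash
python3 look.py l6 80 120 200 220 60; python3 - <<'E'
from plant import robot
s=robot.read_state();print(s['force'],s['wrist_torque'])
E
```

```text
14.675 [0.5373 0.3457 0.1729] local -0.28943407544902866 0.38398191950080157 jaw deg 95.80983267424084 F [ 0.2221 -0.3669 -2.6367] op 0.023328769841077526
[ 0.42927547 -0.08619682 -3.78437098] [-0.03766316  0.2775184  -0.02369978]
```

View pics/l6.png

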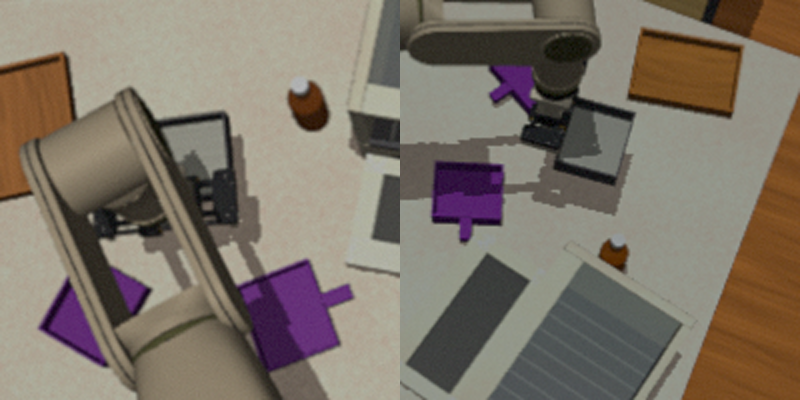

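```bash
python3 - <<'E'
from h import *
def tri(a,b):
    r=least_squares(lambda X:np.concatenate([proj('top',X)[0]-a,proj('scene',X)[0]-b]),[.6,.35,.19]);print(r.x.round(4),r.fun.round(2))
tri((193.5,177.5),(326,151))
tri((80+197.5/2*1,0),(0,0)) if 0 else None
E
```

```text
[0.6847 0.2915 0.1769] [ 0.66  0.52  0.9  -0.6 ]
```

>>> play_rows(
  plan=[
    {"slide": [-0.25, -0.4, 0.2], "roll": -0.15, "fingers": -1},
    {"slide": [-0.5, -0.7, 0.2], "roll": -0.15, "fingers": -1},
    {"slide": [-0.5, -0.88, 0.2], "roll": -0.15, "fingers": -1},
    {"slide": [-0.5, -0.88, 0.2], "roll": -0.15, "fingers": -1},
    {"slide": [-0.5, -0.88, 0.2], "roll": -0.15, "fingers": -1},
    {"slide": [-0.5, -0.88, 0], "roll": -0.15, "fingers": -1},
    {"slide": [-0.25, -0.88, 0], "roll": -0.15, "fingers": -1},
    {"slide": [-0.1, -0.88, 0], "roll": -0.15, "fingers": -1},
    {"slide": [-0.1, -0.88, 0], "roll": -0.15, "fingers": -1},
    {"slide": [-0.1, -0.88, 0], "roll": -0.15, "fingers": -1},
    {"slide": [-0.1, -0.88, 0], "roll": -0.15, "fingers": -1},
    {"slide": [-0.1, -0.88, 0], "roll": -0.15, "fingers": -1},
    {"slide": [-0.1, -0.88, 0], "roll": -0.15, "fingers": -1},
    {"slide": [-0.1, -0.88, 0], "roll": -0.14, "fingers": -1},
    {"slide": [0, -0.6, 0], "roll": 0, "fingers": -1},
    {"slide": [0, 0, 0], "roll": 0, "fingers": -1},
  ],
)

```text
t: 16.77
tool_pos: [0.4241, -0.0235, 0.1985]
orientation: [0.151, 1.568, -0.151]
force: [-0.5, 0.5, -2.8]
opening: 0.0237
```

```bash
python3 look.py l7 180 80 240 180 100; python3 - <<'E'
from plant import robot
s=robot.read_state();print(s['force'],s['wrist_torque'])
E
```

```text
16.775 [ 0.4241 -0.0235  0.1985] local -0.33090764160047303 2.989440450594516e-05 jaw deg 78.97464814112409 F [-0.4526  0.4669 -2.8055] op 0.023693309714835544
[-0.35169115  0.09792282 -2.94229663] [ 0.06638665  0.20674235 -0.02594217]
```

View pics/l7.png

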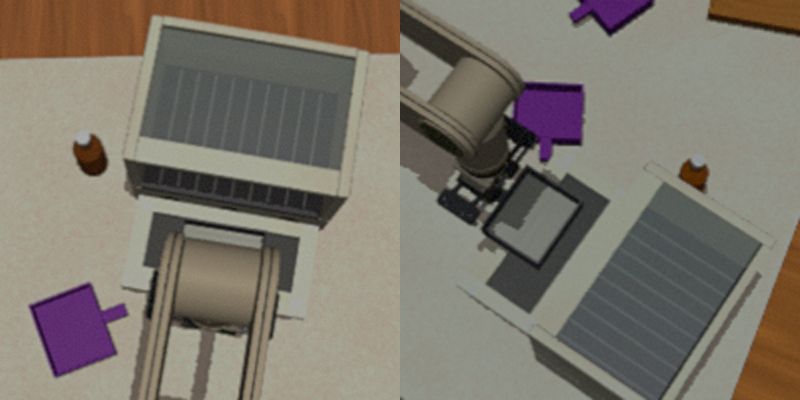

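```bash
python3 - <<'E'
from h import *
c,s=np.cos(.19),-np.sin(.19)
for a,b in(((292.2,213.8),(271,202.5)),((337.8,222.2),(249,233))):
    r=least_squares(lambda X:np.concatenate([proj('top',X)[0]-a,proj('scene',X)[0]-b]),[.57,-.05,.2]);d=r.x[:2]-[.749,-.086];print(r.x.round(4),r.fun.round(2),c*d[0]+s*d[1],-s*d[0]+c*d[1])
E
```

```text
[0.5753 0.0154 0.1935] [-0.67 -0.59 -1.03  0.51] -0.18974166324450176 0.06678096881147481
[ 0.5505 -0.1115  0.1836] [-0.03 -0.03 -0.05  0.02] -0.19011492663350416 -0.06253478987901948
```

>>> play_rows(
  plan=[
    {"slide": [0.4, -0.08, -0.05], "roll": 0, "fingers": -1},
    {"slide": [0.75, -0.145, -0.1], "roll": 0, "fingers": -1},
    {"slide": [0.75, -0.145, -0.1], "roll": 0, "fingers": -1},
    {"slide": [0.75, -0.145, -0.1], "roll": 0, "fingers": -1},
    {"slide": [0.75, -0.145, -0.1], "roll": 0, "fingers": -1},
    {"slide": [0.75, -0.145, -0.1], "roll": 0, "fingers": -1},
    {"slide": [0.75, -0.145, 0], "roll": 0, "fingers": -1},
    {"slide": [0.35, -0.065, 0], "roll": 0, "fingers": -1},
    {"slide": [0, 0, 0], "roll": 0, "fingers": -1},
  ],
)

```text
t: 18.0
tool_pos: [0.5825, -0.0525, 0.1829]
orientation: [0.149, 1.567, -0.149]
force: [-0.1, 0.3, -2.0]
opening: 0.0235
```

```bash
python3 look.py l8 180 80 240 180 100
```

```text
18.0 [ 0.5825 -0.0525  0.1829] local -0.16986861374049161 0.0014404003464368806 jaw deg 79.1329381095104 F [-0.1129  0.2877 -2.037 ] op 0.02352908590833291
```

View pics/l8.png

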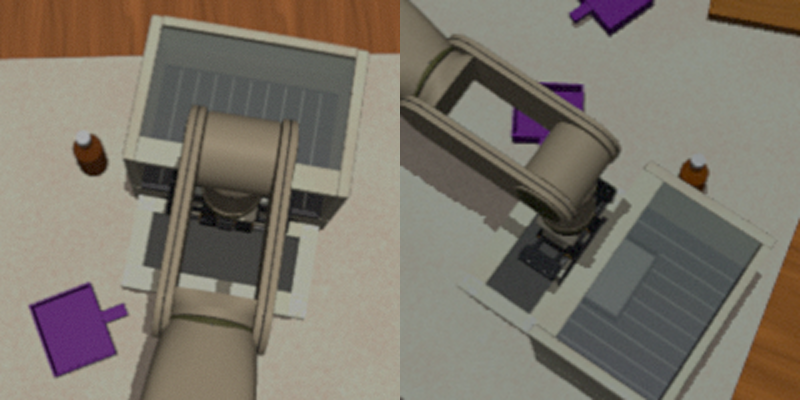

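Now lower: far edge touches first, then the pan levels out.

>>> play_rows(
  plan=[
    {"slide": [0, 0, -0.4], "roll": 0, "fingers": -1},
    {"slide": [0, 0, -0.4], "roll": 0, "fingers": -1},
    {"slide": [0, 0, -0.3], "roll": 0, "fingers": -1},
    {"slide": [0, 0, -0.2], "roll": 0, "fingers": -1},
    {"slide": [0, 0, -0.2], "roll": 0, "fingers": -1},
    {"slide": [0, 0, -0.2], "roll": 0, "fingers": -1},
    {"slide": [0, 0, 0], "roll": 0, "fingers": -1},
  ],
)

```text
t: 18.98
tool_pos: [0.5822, -0.0531, 0.1319]
orientation: [0.15, 1.567, -0.149]
force: [-0.0, 0.1, -1.8]
opening: 0.0235
```

>>> play_rows(
  plan=[
    {"slide": [0, 0, -0.1], "roll": 0, "fingers": -1},
    {"slide": [0, 0, -0.07], "roll": 0, "fingers": -1},
    {"slide": [0, 0, 0], "roll": 0, "fingers": -1},
  ],
)

```text
t: 19.35
tool_pos: [0.583, -0.0532, 0.1294]
orientation: [0.149, 1.564, -0.15]
force: [-6.6, 0.2, 9.2]
opening: 0.0237
```

>>> play_rows(
  plan=[
    {"slide": [0, 0, 0], "roll": 0, "fingers": 0.2},
    {"slide": [0, 0, 0], "roll": 0, "fingers": 0.2},
    {"slide": [0, 0, 0], "roll": 0, "fingers": 0.2},
    {"slide": [0, 0, 0.5], "roll": 0, "fingers": 0.2},
    {"slide": [-0.2, 0.04, 0.9], "roll": 0, "fingers": 0.2},
    {"slide": [-0.6, 0.115, 0.5], "roll": 0, "fingers": 0.2},
    {"slide": [-0.6, 0.115, 0], "roll": 0, "fingers": -1},
    {"slide": [-0.6, 0.115, 0], "roll": 0, "fingers": -1},
    {"slide": [0, 0, 0], "roll": 0, "fingers": -1},
  ],
)

```text
t: 20.48
tool_pos: [0.5224, -0.0415, 0.1857]
orientation: [0.149, 1.564, -0.149]
force: [-0.2, 0.3, -0.4]
opening: 0.0304
```

```bash
python3 look.py l9 180 80 240 180 100
```

```text
20.475 [ 0.5224 -0.0415  0.1857] local -0.23093430374413892 0.0009468254492519257 jaw deg 79.1010299354759 F [-0.2385  0.3226 -0.3639] op 0.0304204467935879
```

View pics/l9.png

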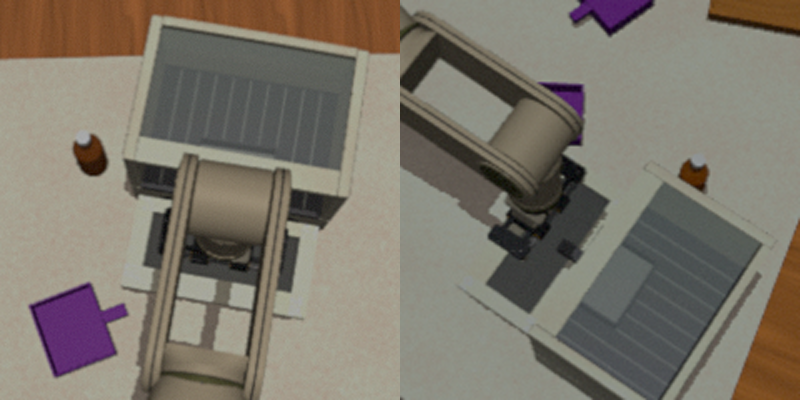

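>>> play_rows(
  plan=[
    {"slide": [0, 0, -0.85], "roll": 0, "fingers": -1},
    {"slide": [0, 0, -0.85], "roll": 0, "fingers": -1},
    {"slide": [0, 0, 0], "roll": 0, "fingers": -1},
    {"slide": [0.49, -0.095, 0], "roll": 0, "fingers": -1},
    {"slide": [0.49, -0.095, 0], "roll": 0, "fingers": -1},
    {"slide": [0.49, -0.095, 0], "roll": 0, "fingers": -1},
    {"slide": [0.49, -0.095, 0], "roll": 0, "fingers": -1},
    {"slide": [0.08, -0.015, 0], "roll": 0, "fingers": -1},
    {"slide": [0, 0, 0], "roll": 0, "fingers": -1},
  ],
)

```text
t: 21.7
tool_pos: [0.5842, -0.0535, 0.1341]
orientation: [0.149, 1.565, -0.15]
force: [-0.1, 0.3, -0.3]
opening: 0.0005
```

```bash
python3 look.py l10 180 80 240 180 100
```

```text
21.7 [ 0.5842 -0.0535  0.1341] local -0.1680064618364879 0.0007706759327268248 jaw deg 79.09029586835447 F [-0.146   0.2531 -0.2957] op 0.0004915823341542764
```

View pics/l10.png

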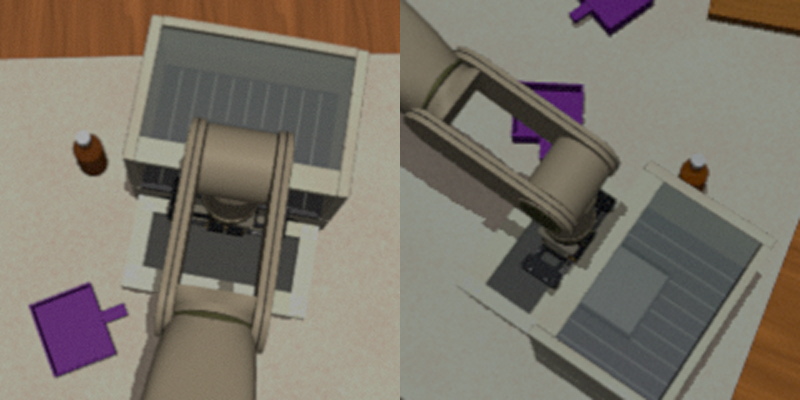

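>>> play_rows(
  plan=[
    {"slide": [-0.96, 0.185, 0.1], "roll": 0, "fingers": -1},
    {"slide": [-0.96, 0.185, 0.1], "roll": 0, "fingers": -1},
    {"slide": [-0.96, 0.185, 0], "roll": 0, "fingers": -1},
    {"slide": [-0.96, 0.185, 0], "roll": 0, "fingers": -1},
    {"slide": [-0.96, 0.185, 0], "roll": 0, "fingers": -1},
    {"slide": [-0.96, 0.185, 0], "roll": 0, "fingers": -1},
    {"slide": [0, 0, 0], "roll": 0, "fingers": -1},
  ],
)

```text
t: 22.68
tool_pos: [0.4098, -0.0198, 0.1394]
orientation: [0.149, 1.565, -0.149]
force: [0.8, 0.0, 0.1]
opening: 0.0004
```

```bash
python3 look.py l11 180 80 240 180 100
```

```text
22.675 [ 0.4098 -0.0198  0.1394] local -0.34561754048803817 0.0009448354739844816 jaw deg 79.10637361724334 F [0.8121 0.0464 0.0616] op 0.0004097792022238326
```

View pics/l11.png

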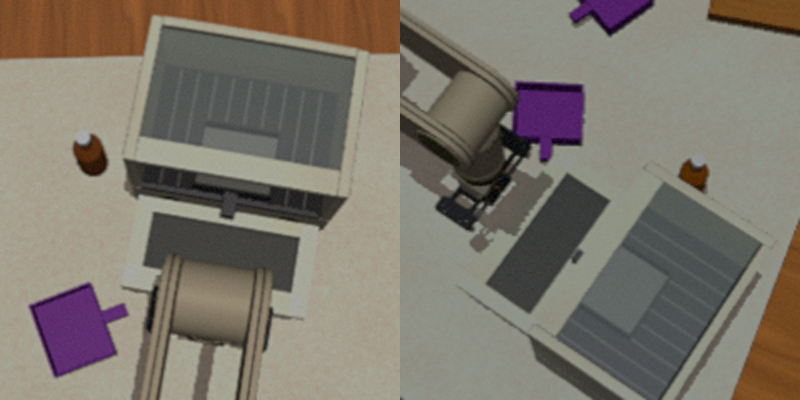

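```bash
python3 - <<'E'
from h import *
c,s=np.cos(.19),-np.sin(.19)
def loc(n,uv,z):
    d=ray(n,uv,z)[:2]-[.749,-.086];print(n,uv,round(c*d[0]+s*d[1],4),round(-s*d[0]+c*d[1],4))
loc('top',(180+229*.6,80+217*.6),.141)
loc('scene',(180+(574-400)/2,100+258/2),.15)
loc('top',(180+203*.6,80+124*.6),.15)
loc('top',(180+280*.6,80+135*.6),.15)
E
```

```text
top (317.4, 210.2) -0.1576 -0.0019
scene (267.0, 229.0) -0.1518 -0.0078
top (301.8, 154.39999999999998) -0.0039 0.0704
top (348.0, 161.0) -0.0 -0.065
```

>>> play_rows(
  plan=[
    {"slide": [0, 0, -0.85], "roll": 0, "fingers": -1},
    {"slide": [0, 0, -0.85], "roll": 0, "fingers": -1},
    {"slide": [0.45, -0.087, 0], "roll": 0, "fingers": -1},
    {"slide": [0.45, -0.087, 0], "roll": 0, "fingers": -1},
    {"slide": [0.2, -0.039, 0], "roll": 0, "fingers": -1},
    {"slide": [0.1, -0.019, 0], "roll": 0, "fingers": -1},
    {"slide": [0, 0, 0], "roll": 0, "fingers": -1},
  ],
)

```text
t: 23.65
tool_pos: [0.4417, -0.0261, 0.0876]
orientation: [0.15, 1.58, -0.149]
force: [-33.8, 5.5, 26.8]
opening: 0.0006
```

>>> play_rows(
  plan=[
    {"slide": [0, 0, 0.2], "roll": 0, "fingers": -1},
    {"slide": [0.02, -0.005, 0.24], "roll": 0, "fingers": -1},
    {"slide": [0.04, -0.01, 0.27], "roll": 0, "fingers": -1},
    {"slide": [0.04, -0.01, 0.27], "roll": 0, "fingers": -1},
    {"slide": [0, 0, 0], "roll": 0, "fingers": -1},
  ],
)

```text
t: 24.28
tool_pos: [0.4449, -0.0267, 0.1153]
orientation: [0.15, 1.579, -0.149]
force: [-21.0, 4.8, 5.4]
opening: 0.0006
```

```bash
python3 look.py l12 180 80 240 180 100
```

```text
24.275 [ 0.4449 -0.0267  0.1153] local -0.3098606327896697 0.0007498328128314191 jaw deg 79.10839960918224 F [-21.0219   4.8106   5.4457] op 0.0005677853119680398
```

View pics/l12.png

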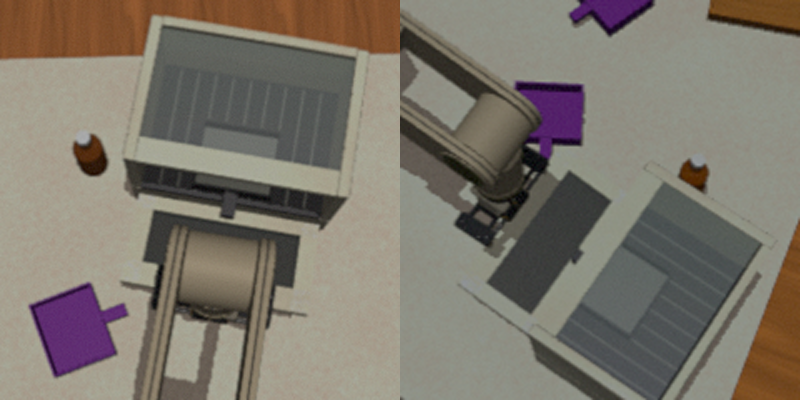

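>>> play_rows(
  plan=[
    {"slide": [0.13, -0.025, 0.53], "roll": 0, "fingers": -1},
    {"slide": [0.19, -0.036, 0.52], "roll": 0, "fingers": -1},
    {"slide": [0.24, -0.045, 0.5], "roll": 0, "fingers": -1},
    {"slide": [0.28, -0.054, 0.47], "roll": 0, "fingers": -1},
    {"slide": [0, 0, 0], "roll": 0, "fingers": -1},
  ],
)

```text
t: 25.0
tool_pos: [0.4725, -0.0321, 0.1792]
orientation: [0.15, 1.574, -0.149]
force: [-23.9, 4.9, 20.0]
opening: 0.0005
```

```bash
python3 look.py l13 180 80 240 180 100
```

```text
25.0 [ 0.4725 -0.0321  0.1792] local -0.2817406801588023 0.0007330603497740923 jaw deg 79.10529577203421 F [-23.89     4.9273  19.9872] op 0.0005094332584418685
```

View pics/l13.png

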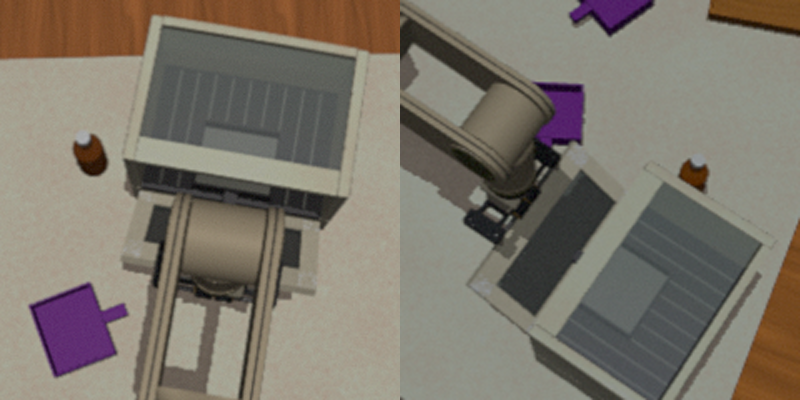

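>>> play_rows(
  plan=[
    {"slide": [0.34, -0.065, 0.43], "roll": 0, "fingers": -1},
    {"slide": [0.37, -0.072, 0.39], "roll": 0, "fingers": -1},
    {"slide": [0.41, -0.079, 0.36], "roll": 0, "fingers": -1},
    {"slide": [0.44, -0.086, 0.31], "roll": 0, "fingers": -1},
    {"slide": [0.47, -0.091, 0.26], "roll": 0, "fingers": -1},
    {"slide": [0, 0, 0], "roll": 0, "fingers": -1},
  ],
)

```text
t: 25.85
tool_pos: [0.5373, -0.0447, 0.2315]
orientation: [0.149, 1.565, -0.15]
force: [0.1, -0.4, -0.6]
opening: 0.0009
```

```bash
python3 look.py l14 180 80 240 180 100
```

```text
25.85 [ 0.5373 -0.0447  0.2315] local -0.21568029143461157 0.0005405615903291833 jaw deg 79.08375988964468 F [ 0.0834 -0.4334 -0.6128] op 0.0008989313433082777
```

View pics/l14.png

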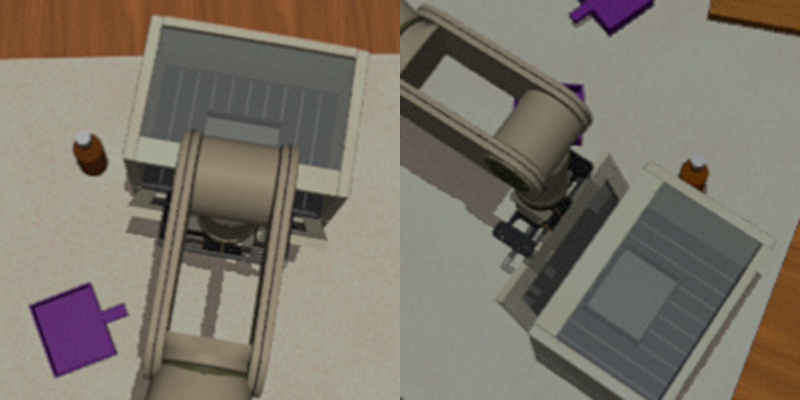

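>>> play_rows(
  plan=[
    {"slide": [0.49, -0.095, 0.2], "roll": 0, "fingers": -1},
    {"slide": [0.5, -0.098, 0.16], "roll": 0, "fingers": -1},
    {"slide": [0.5, -0.1, 0.1], "roll": 0, "fingers": -1},
    {"slide": [0.45, -0.088, 0.05], "roll": 0, "fingers": -1},
    {"slide": [0.25, -0.05, 0], "roll": 0, "fingers": -1},
    {"slide": [0.1, -0.02, 0], "roll": 0, "fingers": -1},
    {"slide": [0, 0, 0], "roll": 0, "fingers": -1},
  ],
)

```text
t: 26.82
tool_pos: [0.6031, -0.0575, 0.2451]
orientation: [0.15, 1.57, -0.149]
force: [-7.6, 2.3, -0.4]
opening: 0.0007
```

```bash
python3 look.py l15 180 80 240 180 100
```

```text
26.825 [ 0.6031 -0.0575  0.2451] local -0.14863338319053898 0.0004692633678943896 jaw deg 79.10168433259443 F [-7.6127  2.3042 -0.4205] op 0.0007160072427365594
```

View pics/l15.png

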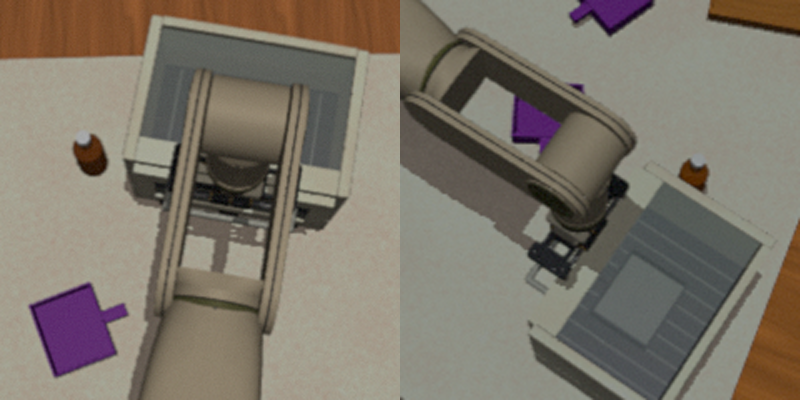

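>>> play_rows(
  plan=[
    {"slide": [0.08, -0.016, 0], "roll": 0, "fingers": -1},
    {"slide": [0.06, -0.012, 0], "roll": 0, "fingers": -1},
    {"slide": [0, 0, 0], "roll": 0, "fingers": -1},
  ],
)

```text
t: 27.3
tool_pos: [0.6032, -0.0575, 0.2452]
orientation: [0.15, 1.579, -0.149]
force: [-31.1, 6.3, 9.4]
opening: 0.0004
```

>>> play_rows(
  plan=[
    {"slide": [-0.2, 0.04, 0], "roll": 0, "fingers": -1},
    {"slide": [-0.25, 0.048, 0], "roll": 0, "fingers": -1},
    {"slide": [0, 0, 0], "roll": 0, "fingers": -1},
    {"slide": [0, 0, 0.7], "roll": 0, "fingers": -1},
    {"slide": [0, 0, 0.9], "roll": 0, "fingers": -1},
    {"slide": [0, 0, 0.9], "roll": 0, "fingers": -1},
    {"slide": [-0.8, 0.4, 0.3], "roll": 0, "fingers": -1},
    {"slide": [-0.8, 0.8, 0], "roll": 0, "fingers": -1},
    {"slide": [-0.8, 0.9, 0], "roll": 0, "fingers": -1},
    {"slide": [-0.8, 0.9, 0], "roll": 0, "fingers": -1},
    {"slide": [-0.6, 0.9, 0], "roll": 0, "fingers": -1},
    {"slide": [-0.6, 0.9, 0], "roll": 0, "fingers": -1},
    {"slide": [-0.3, 0.9, 0], "roll": 0, "fingers": -1},
    {"slide": [0, 0.9, 0], "roll": 0, "fingers": -1},
    {"slide": [0, 0, 0], "roll": 0, "fingers": -1},
  ],
)

```text
t: 29.18
tool_pos: [0.4547, 0.1432, 0.332]
orientation: [0.148, 1.564, -0.147]
force: [0.3, 0.2, -0.3]
opening: 0.0003
```

```bash
python3 look.py l16 180 80 240 180 100; python3 - <<'E'
from h import *
for n in("top","scene"):
    cv2.imwrite(f"pics/{n}F.png",robot.read_camera(n)[:,:,::-1])
    for o in("mug","bottle","jar"): print(n,o,[(round(d['p'],2),ray(n,d['point'],0)[:2].round(3)) for d in robot.mark_of(n,o)][:1])
    print(n,[(round(d['p'],2),d['point']) for d in robot.mark_of(n,"door_handle")])
p=[.749,-.086,-.19]
for th in(0,.03): print(th,[proj(n,place(p,[(-.14-.14*np.sin(th)-.042*np.cos(th),0,.1+.14*np.cos(th)-.042*np.sin(th))])) for n in("top","scene")])
E
```

```text
29.175 [0.4547 0.1432 0.332 ] local -0.33230647247170264 0.1694796464609818 jaw deg 79.22747191929781 F [ 0.2699  0.1719 -0.3261] op 0.0002582487830560001
top mug []
top bottle [(0.87, array([0.738, 0.194]))]
top jar [(0.63, array([ 0.384, -0.426]))]
top [(0.55, [314.5, 210.1]), (0.39, [448.6, 222.9])]
scene mug [(0.94, array([ 0.573, -0.482]))]
scene bottle [(0.64, array([0.738, 0.187]))]
scene jar [(0.93, array([ 0.383, -0.435]))]
scene [(0.6, [262.8, 219.6])]
0 [array([[316.71445405, 211.1960438 ]]), array([[260.76998751, 215.32693869]])]
0.03 [array([[316.42889663, 212.82014539]]), array([[259.76488743, 214.77831522]])]
```

View pics/l16.png

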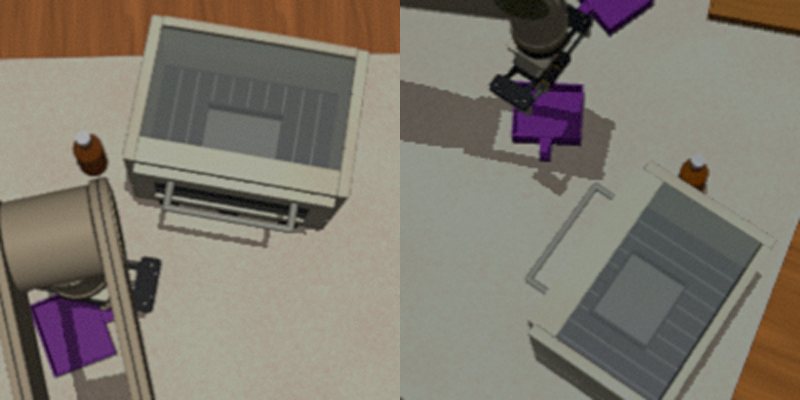

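```bash
python3 -c "
from plant import robot
print(robot.close_job())"
```

```text
the job is handed in; nothing more can be done
None
```

I opened the oven door fully, put the dark steel pan flat on the oven floor with its handle towards the door and let go of it, then shut the door. The job took about 29 s and is handed in.

- **Opening:** I hooked the handle to start the door, then pressed on its inner face until it hit its stop. There was 15 N of resistance with the fingertip 118 mm above the table, which is where level should be.
- **Pan:** It sagged about 10° in the grip on the way and levelled out when set down. The downward-pointing gripper's body would have hit the roof strip, so I could only push the handle end to about 33 mm short of the oven's front. The rising door pushed the pan the rest of the way.
- **Closing:** I lifted the door by pressing on its outer edge, then pushed it upright. An extra 4 mm of push moved nothing and the force rose to 31 N, so it was at its stop.
- **Final pictures:**
  - The handle bar sits within about 2 px of its shut position when I measured it by hand. The network's mark was 2 to 5 px off.
  - The pan shows through the roof, square to the oven and well inside.
  - The bottle, mug and jar are where they were to within about 10 mm, which is how far the networks' readings scatter. The top camera missed the mug, so only the scene camera confirms that one.
  - The arm is clear of everything.

The highest force reading after any move was about 44 N at the wrist, with the fingertips pressing on the door edge.

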